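# Hook the hand stamp out of the desk organiser

## Robot

A 6-joint arm with a two-finger parallel gripper is mounted at the origin on the work surface. World frame = base frame: x ahead of the robot, y to its left, z up, the work surface at z = 0. Lengths are in m, angles in degrees, forces in N, time in s.
With the tool pointing down it reaches from about 0.325 to 0.85 m from the base axis. Payload 15.5 kg.
Tool frame: the origin (TCP) lies midway between the tips of the shut fingers; the grasp point (between the pads) lies 19 mm behind it; z points along the fingers, y is the line along which they close (so a half turn about z gives the same grasp; the last joint's range is limited). The gripper opens to 91 mm and grips with 3 to 60 N. Pads are 32 mm wide; open, the fingers measure 118 mm over their backs; the gripper's body (76 mm by 178 mm) begins 60 mm behind the grasp point.
Start: joints at [-81.847, 28.281, 77.091, -0, 74.628, -5.472], TCP at [0.147, -0.607, 0.214] pointing down, gripper open.
Joint ranges: [-166.48, 166.48], [-47.26, 123.95], [12.59, 153.08], [-70.14, 250.14], [6.76, 159.57], [-176.63, 176.63]. Speed limits (degrees/s): [108.29, 108.29, 147.25, 172.46, 172.46, 172.46].

## Interface

Orientations are given as a 3x3 rotation matrix whose columns are the frame's x, y, z axes.
In Python, from bench import ctrl gives the robot as it stands. The module is installed in compiled form; this text tells all that it offers. Calls block until the motion is done:
- ctrl.goto(position, orientation): joint-space move of the TCP to a pose.
- ctrl.move_l(position, vel=0.15, ori=None, contact_N=None): straight line of the TCP; ori=None keeps the orientation; vel is the mean speed in m/s. With contact_N (N) it stops when the force on the tool has changed by that much, and returns True; else False.
- ctrl.movej(angles): joint-space move.
- ctrl.command_gripper(opening): opening from 0.0 (shut) to 1.0 (fully open); the grip force is fixed at half the most; returns when the fingers have stopped.
- ctrl.sleep(seconds).
- ctrl.ik(position, orientation): joint angles nearest the present ones, or None.
- ctrl.read_camera(name): name is "side" or "top" or "wrist"; returns the picture (400x640x3 uint8, blue, green, red); there is no depth.
- ctrl.camera_params(name): a dict with "fx", "fy", "cx", "cy" (pixels), "D" ([k1, k2, p1, p2, k3] as OpenCV has them; the pictures are not rectified), "pose" (4x4, takes a point from camera to world coordinates); the wrist camera has in their place "T_tool_cam" (4x4, takes a point from camera to tool coordinates, whose origin is the TCP and whose axes are the flange's). Camera axes: x right, y up, looking along -z (the intrinsics and any distortion apply to the point x, -y, -z); pixel columns grow to the right and rows downward; lengths in m; the calibration is good to about 2 mm. A picture is of the moment at which its call begins: read the wrist's pose just before it. camera_params takes no time and is no camera call.
A pose or a line that the arm cannot do raises ctrl.MotionError and nothing moves.
- ctrl.sign_off(): hands the job in; it is judged then, once.
Readings, each from a call of its own:
- ctrl.current_t(): time.
- ctrl.current_q(): joint angles.
- ctrl.current_dq(): joint speeds.
- ctrl.current_effort(): joint torques, N m.
- ctrl.current_tool_pos(): TCP position.
- ctrl.current_eef_rot(): TCP orientation.
- ctrl.current_contact_force(): force on the tool from outside, world axes, zero at the start.
- ctrl.current_wrist_torque(): the same for the moment, N m.
- ctrl.current_grip_width(): opening from 0.0 (shut) to 1.0 (fully open).
- ctrl.current_grasp_force(): force on a finger pad.
Only numpy, scipy, OpenCV 4.12 (cv2) and the standard library are available. Lean on these libraries where they do the work, as an engineer would, in place of code of your own. Each camera call takes 0.05 s, during which the arm holds its last target. There are 200 camera calls.

## Task

The wooden hand stamp has slid deep into one of the narrow slots of the desk organiser, where fingers do not fit. Take the hooked pick from its rest, reach in behind the stamp and drag it out until it lies wholly clear of the slot on the organiser's front ledge, without touching the stamp with the gripper and leaving the eraser where it is; then lay the pick back on its rest as it was.

Things in the scene. Friction and masses are not known exactly. Their poses are not given: they have to be found in the camera images.
- organiser: Fixed wooden organiser, open on top. Base 308x152 mm, 6 thick; wall tops 38 mm above desk. 3 slots 40 wide, centres y=-48, 0, 48, from mouth x=0 to back wall x=170; walls 8 thick. Bare ledge in front, x=-130 to 0. Stamp and eraser lie in the outer slots, either way; middle: fixed pencils, 15 mm high. Origin: desk height, centre line, under the mouths; x into the slots, y left, z up.
- stamp: Loose wooden hand stamp, 45 g, lying along its slot on the base: 24 mm square block, 32 long with its rubber face, plus a turned handle, knob 20 mm across; 64 mm long in all. Origin: underside, mid-length; x along it into the slot, knob end x=-32 (towards mouth), flat rubber face x=+32, with 50 mm or more free behind it; top of block 24 above origin. Origin starts 55 to 85 mm inside the mouth.
- eraser: Loose plain flat eraser, 60 x 28 x 12 mm, lying in the other outer slot; to be left alone. Origin: centre of its underside, x along it, z up.
- pick: Loose hooked pick, 120 g, level on a fixed wooden rest. Origin: grip point on the handle axis, 84 mm above desk. Handle x=-72 to 50, 16 wide (y), 14 tall. Steel strip 10 wide, 4 thick runs on to x=85, then straight down; tip 70 below origin, with toe back to x=77. z up. Rest: two 10 mm thick posts at x=-36, 36, tops 7 mm below origin, flat saddles 50 wide with 8 mm end lips; lift straight up.
Mind the look-alikes: they are no part of the job. Several things have the shape of the stamp; the one meant has the colours described above.

How it is judged:
By the outcome, as a careful person would: the job done as asked, in the order asked, and still so for the second after the job is handed in, with the robot touching nothing.
It also fails if it takes over 45 s, if anything falls off the work surface, if the arm or the gripper's body presses on something with over 40 N, if the wrist force passes 120 N, or if a joint passes its speed limit or range.

## Working session

There is one attempt and no reset: what is moved stays moved. The work goes in short steps, each a Python script; the robot and the scene stay as the last script left them, time stands still between calls to the robot, and variables do not carry over. Pictures are saved under pics/ and viewed, at most 11 in all, crops included, and the job is handed in when it is done.

```bash
mkdir -p pics
python3 - <<'E'
from bench import ctrl
import cv2,numpy as np
np.set_printoptions(precision=4,suppress=True)
for n in("top","side","wrist"):
    im=ctrl.read_camera(n); cv2.imwrite(f"pics/{n}0.png",im)
    print(n,ctrl.camera_params(n))
print(ctrl.current_t(),ctrl.current_eef_rot())
E
```

```text
top {'fx': 508.8486828981526, 'fy': 508.8486828981526, 'cx': 322.85134159498944, 'cy': 197.88167522090734, 'D': array([0.0026, 0.    , 0.    , 0.    , 0.    ]), 'pose': array([[-0.0045,  0.9945, -0.1046,  0.528 ],
       [-1.    , -0.0053, -0.0067,  0.0916],
       [-0.0072,  0.1046,  0.9945,  1.0284],
       [ 0.    ,  0.    ,  0.    ,  1.    ]])}
side {'fx': 459.84605886296913, 'fy': 459.84605886296913, 'cx': 319.25492722513707, 'cy': 202.70590300627907, 'D': array([0.0113, 0.    , 0.    , 0.    , 0.    ]), 'pose': array([[-0.9624,  0.2114, -0.1707,  0.4557],
       [-0.2711, -0.7051,  0.6552,  0.6832],
       [ 0.0182,  0.6769,  0.7359,  0.7814],
       [ 0.    ,  0.    ,  0.    ,  1.    ]])}
wrist {'fx': 321.524033364311, 'fy': 321.524033364311, 'cx': 324.63705104039246, 'cy': 196.03004450529406, 'D': array([-0.0494,  0.    ,  0.    ,  0.    ,  0.    ]), 'T_tool_cam': array([[ 0.0001,  0.958 ,  0.2867,  0.081 ],
       [ 1.    , -0.0002,  0.0004, -0.0001],
       [ 0.0004,  0.2867, -0.958 , -0.1716],
       [ 0.    ,  0.    ,  0.    ,  1.    ]])}
0.15 [[ 0.9719  0.2356 -0.0001]
 [ 0.2356 -0.9719  0.001 ]
 [ 0.0001 -0.001  -1.    ]]
```

View pics/top0.png

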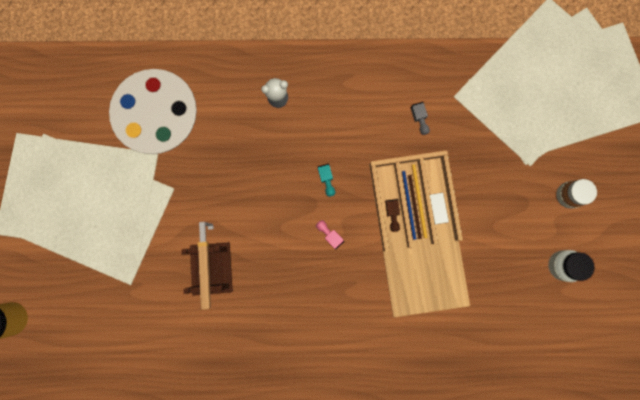

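View pics/side0.png

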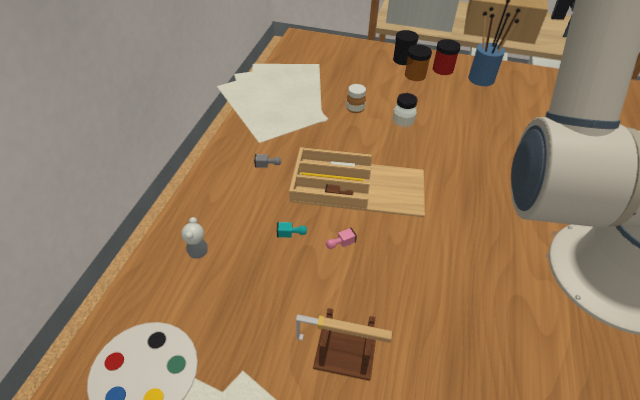

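Candidates for the stamp (top view): dark brown in the left slot (394,213), teal (327,180), pink (331,235) and grey (421,118). I choose the brown one in the slot. The eraser is the white block at (439,208). The pick lies at about (205,265), with its hook towards +x at (203,228). Next: rough positions, then wrist-camera views of both work areas.

```bash
cat > h.py <<'E'
from bench import ctrl
import cv2,numpy as np
np.set_printoptions(precision=4,suppress=True)
def cam(n):
    p=ctrl.camera_params(n)
    if n=="wrist":
        T=np.eye(4);T[:3,:3]=ctrl.current_eef_rot();T[:3,3]=ctrl.current_tool_pos();p["pose"]=T@p["T_tool_cam"]
    return p
def K(p): return np.array([[p["fx"],0,p["cx"]],[0,p["fy"],p["cy"]],[0,0,1]])
def ray(p,px):
    u=cv2.undistortPoints(np.float64(px).reshape(-1,1,2),K(p),p["D"])[:,0]
    d=np.c_[u[:,0],-u[:,1],-np.ones(len(u))]@p["pose"][:3,:3].T
    return p["pose"][:3,3],d
def onplane(p,px,z):
    o,d=ray(p,px); return o+d*((z-o[2])/d[:,2])[:,None]
def proj(p,X):
    c=(np.atleast_2d(X)-p["pose"][:3,3])@p["pose"][:3,:3]
    return cv2.projectPoints(c*[1,-1,-1],np.zeros(3),np.zeros(3),K(p),p["D"])[0][:,0]
def down(yaw): # tool y axis horizontal at yaw+90 ; tool x at yaw
    c,s=np.cos(yaw),np.sin(yaw); return np.array([[c,s,0],[s,-c,0],[0,0,-1.]])
E
python3 - <<'E'
from h import *
p=cam("top")
print("base front corners/..",onplane(p,[(397,316),(469,305)],.006))
print("wall top back",onplane(p,[(372,161),(446,152)],.038))
print("stamp",onplane(p,[(393,207),(395,231)],.03))
print("pick handle",onplane(p,[(205,308),(203,241),(202,222)],.091))
im=cv2.imread("pics/top0.png")
a=cv2.resize(im[145:325,360:480],None,fx=4,fy=4,interpolation=cv2.INTER_CUBIC)[:600]
cv2.imwrite("pics/crop0.png",a)
E
```

```text
base front corners/.. [[ 0.4009 -0.0465  0.006 ]
 [ 0.4217 -0.1887  0.006 ]]
wall top back [[ 0.7048  0.0011  0.038 ]
 [ 0.7219 -0.1449  0.038 ]]
stamp [[ 0.6143 -0.0395  0.03  ]
 [ 0.5671 -0.0426  0.03  ]]
pick handle [[0.427  0.3126 0.091 ]
 [0.5481 0.3187 0.091 ]
 [0.5831 0.3213 0.091 ]]
```

View pics/crop0.png

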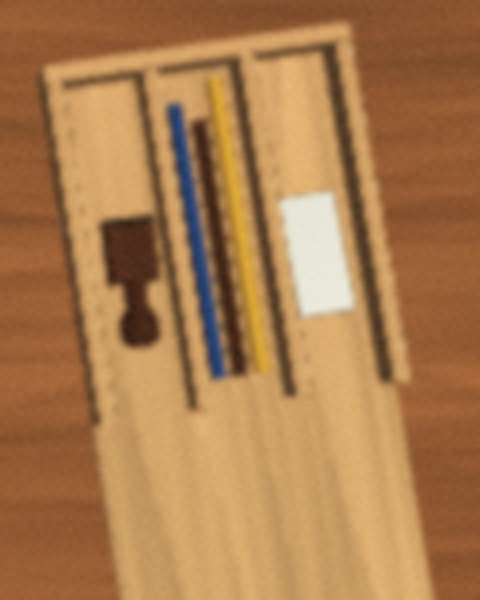

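The crop confirms the choice: a dark brown block with its knob towards the mouth, in the left outer slot, and the eraser in the right one. Now the wrist views.

Run:
```python
from h import *
import pickle
P={}
for n,pos,y in(("org",[.54,-.075,.27],.145),("pick",[.51,.317,.25],.055)):
    ctrl.goto(pos,down(y)); ctrl.sleep(.2)
    P[n]=cam("wrist"); cv2.imwrite(f"pics/w_{n}.png",ctrl.read_camera("wrist"))
pickle.dump(P,open("P.pkl","wb")); print(ctrl.current_t())
```

```text
4.475
```

View pics/w_org.png

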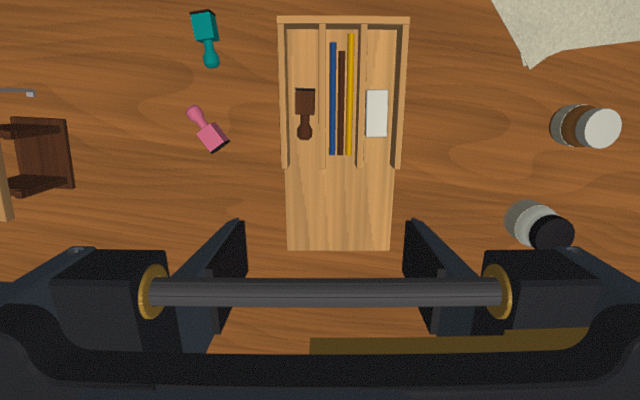

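View pics/w_pick.png

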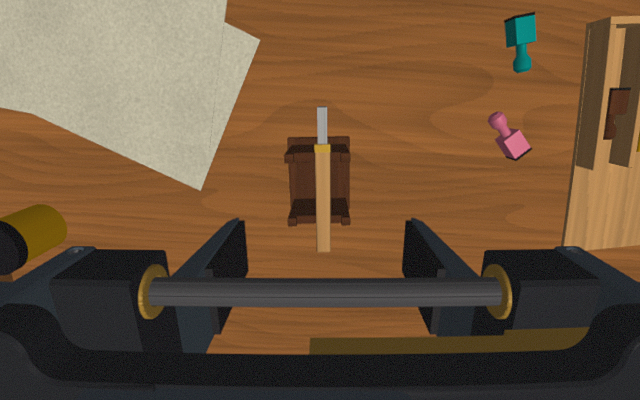

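The wrist views show the organiser with front corners at (288,251) and (390,250) and back corners at (277,16) and (409,16). The stamp is at x 295–315, with its block rows from 88 to 116 and the knob down to 140. The pick handle runs from (323,252) to the ferrule at (322,146), and the strip ends at (322,107).

Run:
```python
from h import *
import pickle
P=pickle.load(open("P.pkl","rb")); po,pp=P["org"],P["pick"]; pt=cam("top")
f=onplane(po,[(287.5,250.5),(390.5,250.5)],.006); b=onplane(po,[(277,16.5),(409.5,16.5)],.038)
yv=f[0]-f[1]; print("front w",np.linalg.norm(yv),"back w",np.linalg.norm(b[0]-b[1]))
ax=b.mean(0)-f.mean(0); ax[2]=0; print("len",np.linalg.norm(ax)); yaw=np.arctan2(ax[1],ax[0])
print("yaws",np.degrees([yaw,np.arctan2(-yv[0],yv[1])]))
O=f.mean(0)+130e-3*ax/np.linalg.norm(ax);print("origin",O, "via back",b.mean(0)-.178*ax/np.linalg.norm(ax))
def loc(X): d=X-O; c,s=np.cos(yaw),np.sin(yaw); return np.c_[d[:,0]*c+d[:,1]*s,-d[:,0]*s+d[:,1]*c]
for n,p,im,roi in(("w",po,cv2.imread("pics/w_org.png"),(290,320,80,145)),("t",pt,cv2.imread("pics/top0.png"),(383,403,196,236))):
    x0,x1,y0,y1=roi; g=im[y0:y1,x0:x1].max(2); m=(g<95).astype(np.uint8)
    k,l,s,c=cv2.connectedComponentsWithStats(m); i=1+s[1:,4].argmax(); X=np.argwhere(l==i)[:,::-1]+[x0,y0]
    print(n,s[i],X.min(0),X.max(0))
    L=loc(onplane(p,X,.030)); print(" local@.03 min/max",L.min(0),L.max(0),"blk y",L[L[:,0]>L[:,0].max()-.025].mean(0))
    K_=loc(onplane(p,X,.02)); print(" knob end@.02",K_[:,0].min())
# pick
X=onplane(pp,[(323,252),(322,146)],.091); S=onplane(pp,[(322,107)],.086)
d=X[1]-X[0]; print("pick",X,S,np.linalg.norm(d),np.linalg.norm(S-X[0]),np.degrees(np.arctan2(d[1],d[0])))
im=cv2.imread("pics/w_pick.png"); hsv=cv2.cvtColor(im,cv2.COLOR_BGR2HSV)
m=((hsv[...,2]>150)&(hsv[...,1]>60)).astype(np.uint8); m[:, :305]=0;m[:,340:]=0;m[:140]=0;m[258:]=0
k,l,s,c=cv2.connectedComponentsWithStats(m);i=1+s[1:,4].argmax();print(s[i],c[i])
for r in range(145,256,15): q=np.where(l[r]==i)[0]; print(r,q.min() if len(q) else 0,q.max() if len(q) else 0,end="; ")
im=cv2.imread("pics/top0.png");cv2.imwrite("pics/crop1.png",cv2.resize(im[210:320,170:250],None,fx=5,fy=5,interpolation=cv2.INTER_CUBIC))
```

```text
front w 0.15388899974809275 back w 0.15112557646934086
len 0.30819664162135907
yaws [8.3088 8.2347]
origin [ 0.5388 -0.0971  0.006 ] via back [ 0.539 -0.097  0.038]
w [  6   8  19  52 765] [296  88] [314 139]
 local@.03 min/max [0.0378 0.0343] [0.0998 0.057 ] blk y [0.087  0.0457]
 knob end@.02 0.03662891510824887
t [  3   3  13  32 279] [386 199] [398 230]
 local@.03 min/max [0.0373 0.036 ] [0.0982 0.0599] blk y [0.0857 0.048 ]
 knob end@.02 0.03748049214129921
pick [[0.4263 0.3137 0.091 ]
 [0.5459 0.321  0.091 ]] [[0.5846 0.323  0.086 ]] 0.11989256391947145 0.15869751897560774 3.489798276389175
[ 314  144   16  108 1433] [322.8193 195.8709]
145 315 329; 160 316 329; 175 316 329; 190 317 329; 205 317 329; 220 317 329; 235 318 329; 250 318 329;
```

View pics/crop1.png

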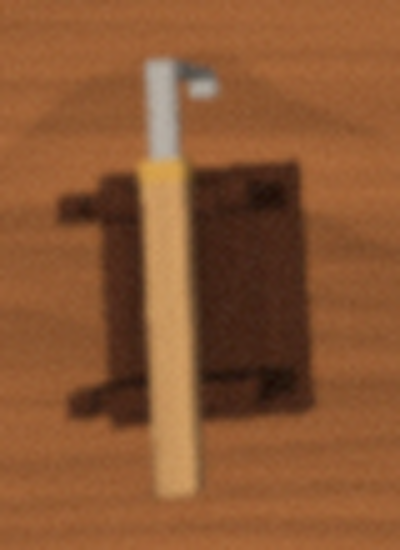

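The pick is at about (0.4985, 0.3175) with yaw 3.4°. The organiser origin is (0.539, −0.097) with yaw 8.3°, and the stamp's rear face is at local x≈0.099, y≈0.047. Now grasp, lift and hover.

```bash
cat >> h.py <<'E'
GP=np.array([.4985,.3175,.065]); GY=np.radians(3.4)
OO=np.array([.5389,-.0970,0]); OY=np.radians(8.3); OR=np.array([[np.cos(OY),-np.sin(OY),0],[np.sin(OY),np.cos(OY),0],[0,0,1]])
def toe(x,y,tip): # TCP for pick toe at organiser-local x,y, tip height
    return OO+OR@np.array([x-.077,y,tip+.070-.019])
E
python3 - <<'E'
from h import *
ctrl.goto(GP+[0,0,.09],down(GY)); ctrl.move_l(GP,.12)
ctrl.command_gripper(0.); print("grip",ctrl.current_grip_width()*91,ctrl.current_grasp_force(),ctrl.current_tool_pos(),ctrl.current_contact_force())
ctrl.move_l(GP+[0,0,.10],.12); print(ctrl.current_contact_force(),ctrl.current_wrist_torque())
ctrl.goto(toe(.118,.047,.07),down(OY)); ctrl.sleep(.2)
print(ctrl.current_tool_pos(),ctrl.current_t(),ctrl.current_grip_width()*91)
a=ctrl.read_camera("top");b=ctrl.read_camera("side");cv2.imwrite("pics/t1.png",a);cv2.imwrite("pics/s1.png",b)
A=cv2.resize(a[130:330,340:500],None,fx=2.5,fy=2.5); B=cv2.resize(b[90:240,260:460],None,fx=2,fy=2)
B=cv2.copyMakeBorder(B,0,A.shape[0]-B.shape[0],0,0,cv2.BORDER_CONSTANT)
cv2.imwrite("pics/c1.png",np.hstack([A,B]))
E
```

```text
grip 15.885687587216093 29.9973526597023 [0.4985 0.3175 0.065 ] [-0.0808 -0.2003  0.3739]
[-0.1753 -0.0545 -1.1772] [0.0109 0.0152 0.0197]
[ 0.5728 -0.0436  0.1211] 9.55 16.088448818936666
```

View pics/c1.png

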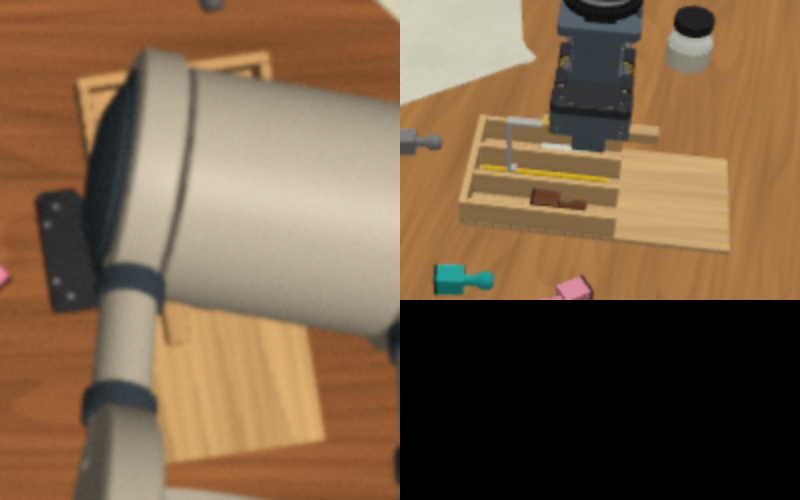

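The top view is blocked by the arm. The side view shows the hook over the slot, with its tip at about (316.5,174) and its top corner at (315,150). I compare these with the predicted pixels.

Run:
```python
from h import *
p=cam("side"); t=ctrl.current_tool_pos(); o=t+[0,0,.019]
for n,v in(("toe tip",[.077,0,-.07]),("shank tip",[.085,0,-.07]),("corner",[.085,0,0]),("ferrule",[.05,0,0]),("rear",[-.072,0,0])): print(n,proj(p,o+OR@np.array(v)))
im=cv2.imread("pics/s1.png"); cv2.imwrite("pics/c2.png",cv2.resize(im[135:200,290:400],None,fx=7,fy=7,interpolation=cv2.INTER_CUBIC))
```

```text
toe tip [[317.1163 173.8856]]
shank tip [[313.5635 173.5171]]
corner [[313.8635 149.6164]]
ferrule [[330.2654 151.2535]]
rear [[388.1445 157.0186]]
```

View pics/c2.png

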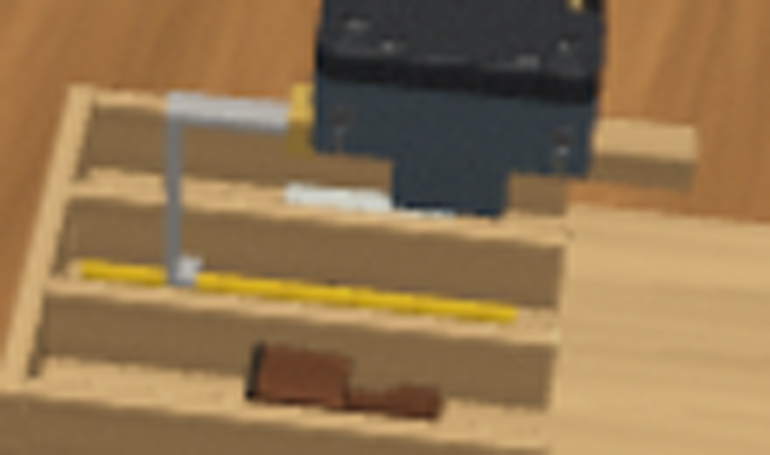

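The shank tip appears at (315.7,175.4) against about (314–315,173.7) predicted, so it agrees within about 2 mm and the pick is level. Now lower it and drag.

Run:
```python
from h import *
print("touch",ctrl.move_l(toe(.118,.047,.012),.06,contact_N=4),ctrl.current_tool_pos()-toe(.118,.047,.012),ctrl.current_contact_force())
print("drag1",ctrl.move_l(toe(.06,.0475,.012),.06,contact_N=12),ctrl.current_contact_force(),ctrl.current_t())
b=ctrl.read_camera("side");cv2.imwrite("pics/s2.png",b); cv2.imwrite("pics/c3.png",cv2.resize(b[130:220,280:440],None,fx=5,fy=5,interpolation=cv2.INTER_CUBIC))
```

```text
touch False [ 0.0003 -0.      0.0004] [ 0.1018 -0.4725 -1.114 ]
drag1 False [ 0.6125  0.0922 -1.0914] 11.8833
```

View pics/c3.png

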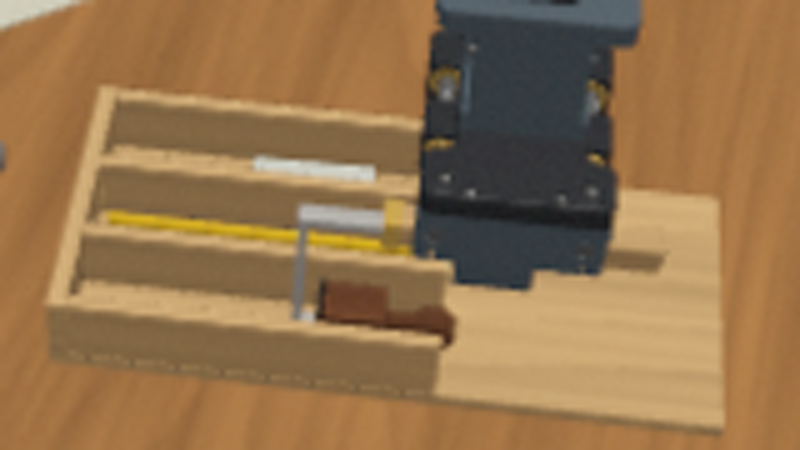

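The hook is behind the block at about (318,310) in the crop, and the knob is already out of the mouth at (440,325). I continue the drag, back off and lift.

Run:
```python
from h import *
print("drag2",ctrl.move_l(toe(-.018,.0475,.012),.06,contact_N=12),ctrl.current_contact_force())
ctrl.move_l(toe(-.006,.0475,.012),.06)
ctrl.move_l(toe(-.006,.0475,.10),.12); print(ctrl.current_t())
b=ctrl.read_camera("side");cv2.imwrite("pics/s3.png",b); cv2.imwrite("pics/c4.png",cv2.resize(b[130:230,280:440],None,fx=5,fy=5,interpolation=cv2.INTER_CUBIC))
```

```text
drag2 False [ 1.0484 -0.5254 -1.9251]
14.6167
```

View pics/c4.png

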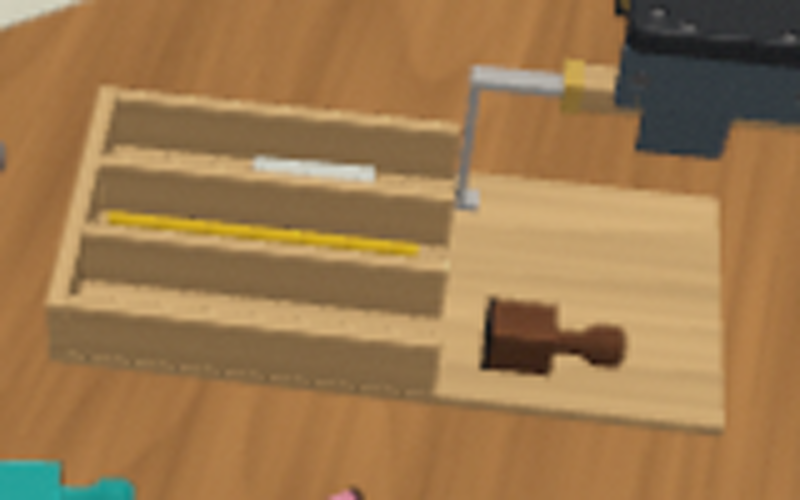

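The stamp lies clear on the ledge (block at (520,335) in the crop, gap to the mouth) and the eraser hasn't moved. Now return the pick, checking for slip in the grip.

Run:
```python
from h import *
p=cam("side"); o=ctrl.current_tool_pos()+[0,0,.019]
for v in([.085,0,-.07],[.077,0,-.07],[.085,0,0],[.05,0,0]): print((proj(p,o+OR@np.array(v))[0]-[280,130])*5)
ctrl.goto(GP+[0,0,.10],down(GY)); ctrl.sleep(.2)
ctrl.move_l(GP+[0,0,.012],.10)
print("touch",ctrl.move_l(GP+[0,0,.0],.03,contact_N=5),ctrl.current_tool_pos()-GP,ctrl.current_contact_force())
ctrl.sleep(.2); ctrl.command_gripper(1.); ctrl.move_l(GP+[0,0,.10],.12)
ctrl.goto([.50,.14,.30],down(GY)); print(ctrl.current_t())
ctrl.sleep(.2)
a=ctrl.read_camera("top");b=ctrl.read_camera("side");cv2.imwrite("pics/t4.png",a);cv2.imwrite("pics/s4.png",b)
r=cv2.resize
cv2.imwrite("pics/c5.png",np.hstack([r(a[210:320,170:250],(290,400)),r(b[290:390,280:410],(500,400))]))
a0=cv2.imread("pics/top0.png");print("pick diff",np.abs(a.astype(int)-a0)[210:320,185:230].max(2).__gt__(40).sum())
```

```text
[453.7043 198.4743]
[472.1988 200.3593]
[470.8978  73.9897]
[556.4835  82.3484]
touch True [-0.0001 -0.0001 -0.0001] [-1.1172 -0.4415  9.3099]
21.0333
pick diff 3952
```

View pics/c5.png

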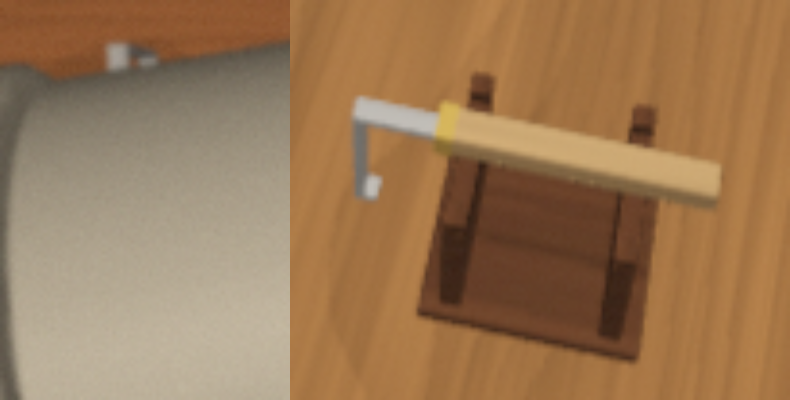

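The pick rests level on both posts, as before. One last numeric comparison with the first side picture, plus the stamp's clearance, and then I hand in.

Run:
```python
from h import *
p=cam("side"); a=cv2.imread("pics/side0.png").astype(int); b=cv2.imread("pics/s4.png").astype(int)
g=lambda i:cv2.cvtColor(i.astype(np.uint8),cv2.COLOR_BGR2GRAY).astype(np.float32)
print("pick shift px",cv2.phaseCorrelate(g(a[310:342,292:395]),g(b[310:342,292:395])), "mean diff",np.abs(a-b)[300:345,290:400].mean())
print("eraser shift diff",np.abs(a-b)[158:170,325:360].mean())
m=(b[180:210,370:410].max(2)<115); X=np.argwhere(m)[:,::-1]+[370,180]
d=onplane(p,X,.018)-OO; L=d@OR; print("stamp local@18mm",L.min(0),L.max(0))
```

```text
pick shift px ((0.09012146749888927, -0.1702192184965199), 0.999159903438003) mean diff 3.1507070707070706
eraser shift diff 2.9857142857142858
stamp local@18mm [-0.0826 -0.0109  0.018 ] [-0.0021  0.0685  0.018 ]
```

```bash
python3 -c "
from bench import ctrl
print(ctrl.sign_off(),ctrl.current_t())"
```

```text
the job is handed in; nothing more can be done
the job is handed in; nothing more can be done
```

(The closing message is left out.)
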